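# Pry the snap-fit cover of a fuse box loose with a screwdriver

### The arm

A 6-joint arm with a two-finger parallel gripper is mounted at the origin on the work surface; the furniture and walls round the work are solid. World frame = base frame: x ahead of the robot, y to its left, z up, the work surface at z = 0. Lengths are in m, angles in rad, forces in N, time in s.
With the tool pointing down it reaches from about 0.275 to 1 m from the base axis. Payload 8.4 kg.
Tool frame: the origin (TCP) lies on the centre line of the jaws, within the pads' length; the fingertips stand 17 mm ahead of it and the grasp point (between the pads) lies 2 mm behind it (bot.tcp_to_tips is the y of the fingertips in the tool frame, in m); y points along the fingers, z is the direction in which the jaws open and shut, and the axes are right-handed (so a half turn about y gives the same grasp; the last joint's range is limited). The gripper opens to 85 mm and grips with 20 to 120 N. Pads are 22 mm wide; open, the fingers measure 114 mm over their backs; the gripper's body (76 mm by 85 mm) begins 54 mm behind the grasp point. The pads swing forward as they close: fully open they stand 13 mm farther back than shut.
Start: joints at [1.326, 0.353, 1.633, -0, 1.155, -0.002], TCP at [0.15, 0.607, 0.221] pointing down, gripper open.
Joint ranges: [-2.63, 2.63], [-0.92, 2.1], [0.06, 2.66], [-1.3, 4.44], [0, 2.69], [-3.02, 3.02]. Speed limits (rad/s): [2.22, 2.22, 2.79, 3.14, 3.14, 3.14].

### API

Orientations are given as a unit quaternion [x, y, z, w].
In Python, from workcell import bot, hand, kinematics, get_obs, vision, hand_in gives the robot as it stands. The module is installed in compiled form; this text tells all that it offers. Calls block until the motion is done:
- bot.reach(position, orientation): joint-space move of the TCP to a pose.
- bot.servo_line(position, ori=None, velocity=0.15): straight line of the TCP; ori=None keeps the orientation; velocity is the mean speed in m/s.
- bot.goto_joints(angles): joint-space move.
- hand.move_gripper(opening, strength=None): finger opening in m; strength is the grip in N (None keeps the last); returns when the fingers have stopped.
- bot.dwell(seconds).
- kinematics.solve_ik(position, orientation): joint angles nearest the present ones, or None.
- get_obs(): the state.
- vision.read_camera(name): name is "scene" or "side" or "wrist"; returns a dict with "frame" (480x640x3 uint8, red, green, blue), "intrinsics" (3x3 intrinsics, pixels), "view" (4x4, takes a point from world to camera coordinates). Camera axes: x right, y down, z forward; pixel columns grow to the right and rows downward; lengths in m; the calibration is good to about 2 mm. A picture is of the moment at which its call begins. There is no depth.
A pose or a line that the arm cannot do raises bot.IKError and nothing moves.
- hand_in(): hands the job in, once; it reports no verdict.
The state is a dict: "time_s": time; "joint_pos": joint angles; "joint_vel": joint speeds; "joint_efforts": joint torques, N m; "position": TCP position; "orientation": TCP orientation; "wrist_force": force on the tool from outside, world axes, zero at the start; "ft_torque": the same for the moment, N m; "gripper_width": finger opening in m.
Only numpy, scipy, OpenCV 4.12 (cv2) and the standard library are available. Lean on these libraries where they do the work, as an engineer would, in place of code of your own. Each camera call takes 0.05 s, during which the arm holds its last target.

### The job

Pop the snap-fit cover of the fuse box loose: put the screwdriver's blade in the pry notch at the end of the box and lever the notch end of the cover up out of its two spring clips, without touching the cover with the gripper. Leave the loosened cover sitting on top of the box and lay the screwdriver back down on the bench.

Things in the scene. Friction and masses are not known exactly. Their poses are not given: they have to be found in the camera images.
- screwdriver: The only screwdriver, 210 mm long, 90 g, lying loose. Origin: under mid-length, on its underside as it lies; long axis parallel to y, 15.5 mm above the origin. Shaft 9 mm thick from y = +7 mm to the blade tip at y = -105 mm. Handle 31 mm thick, y = +7 to +105 mm; grip it across x from above near y = +35 mm (centre of mass y = +45 mm).
- blade_tip (a point): The end of the screwdriver's blade, on its long axis; axes as the screwdriver's.
- fuse_box: Grey box on a plywood block 160 x 118 x 24 mm, fixed. Origin: centre of the block's underside, on the bench; z up. Box 140 mm along x, 110 along y, walls 4 mm, rim z = 90 mm, hollow inside from z = 51 mm up. Pry notch at the end facing -x. A steel spring clip on each long side at x = -45 mm and a hood at the +x end (x = 58 to 70, up to z = 102 mm) hold the cover down.
- notch (a point): Middle of the notch's sill, on the end wall's outer face: x = -70, y = 0, z = 82 mm of the fuse box, same axes (+x leads in). The wall is cut down 8 mm and the cover cut back 24 mm here, both 32 mm wide. Lead the blade in sloping down about 22 degrees, over the sill and under the cover, 45 mm past the sill; then press the handle down till it points some 10 degrees up, turning on the sill.
- cover: Black ribbed plate 135 x 108 x 4 mm, 120 g, snapped on the box. Origin: middle of its notch-end edge (in the gap of the 24 mm deep notch), underside; x to the box's rear, z up. Snapped down it is at x = -70, y = 0, z = 90 mm of the fuse box; it tips up about its rear edge. About 15 N upward pops it past the clips, whose noses spring back under it and hold this origin some 14 mm higher.

How it is judged:
On the way, in this order (a step that is already met when the one before it is completed fails the run):
1. the blade's tip is in through the pry notch, under the cover, while the cover is still snapped down (x of blade_tip in the frame of fuse_box between -0.042 and 0.05 m and y of blade_tip in the frame of fuse_box between -0.04 and 0.04 m and z of blade_tip in the frame of fuse_box between 0.048 and 0.09 m and z of cover in the frame of fuse_box below 0.094 m), for 0.1 s.
2. the cover's notch end is up past its clips, with the blade's tip still under the cover (z of cover in the frame of fuse_box above 0.098 m and x of blade_tip in the frame of fuse_box above -0.05 m and z of blade_tip in the frame of cover below 0.002 m and z of blade_tip in the frame of fuse_box above 0.048 m), for 0.1 s.
At the end, for the whole second after the job is handed in: The cover's notch-end edge stands 8 to 30 mm above its snapped-down height, the cover still lying on the box (within 30 mm along it and 25 mm across it of its place, tilted less than 17 degrees) and at rest; the screwdriver lies on the bench, level within 14 degrees, blade tip below 40 mm, at rest (z of cover in the frame of fuse_box between 0.098 and 0.12 m and x of cover in the frame of fuse_box between -0.1 and -0.04 m and y of cover in the frame of fuse_box between -0.025 and 0.025 m and angle between cover's own z axis and vertical below 0.3 rad and linear speed of cover below 0.02 m/s and height (world z) of blade_tip below 0.04 m and angle between screwdriver's own y axis and vertical between 1.32 and 1.82 rad and linear speed of screwdriver below 0.03 m/s); the robot touches nothing.
It fails at once if the robot itself presses on the cover with more than 3 N (contact force between any of the fingers, the arm and cover above 3 N).
It also fails if it takes over 67 s, if anything falls off the work surface, if the arm or the gripper's body presses on something with over 40 N, if the wrist force passes 120 N, or if a joint passes its speed limit or range.

## Working session

There is one attempt and no reset: what is moved stays moved. The work goes in short steps, each a Python script; the robot and the scene stay as the last script left them, time stands still between calls to the robot, and variables do not carry over. Pictures are saved under pics/ and viewed, and the job is handed in when it is done.

```bash
mkdir -p pics; cat > h.py <<'E'
import numpy as np, cv2
from scipy.spatial.transform import Rotation as R
from workcell import bot, hand, kinematics, get_obs, vision, hand_in
def snap(cam,name,crop=None,scale=1):
    d=vision.read_camera(cam); im=d["frame"][:,:,::-1].copy()
    cv2.imwrite(f"pics/{name}_full.png",im); np.savez(f"pics/{name}.npz",K=d["intrinsics"],V=d["view"])
    return d
def load(n):
    z=np.load(f"pics/{n}.npz"); return z["K"],z["V"]
def px2z(n,u,v,z):
    K,V=load(n); Rm=V[:3,:3];t=V[:3,3]; c=-Rm.T@t; d=Rm.T@np.linalg.solve(K,[u,v,1]); return c+d*(z-c[2])/d[2]
def proj(n,p):
    K,V=load(n); q=K@(V[:3,:3]@np.array(p)+V[:3,3]); return q[:2]/q[2]
def crop(n,x0,y0,x1,y1,s):
    im=cv2.imread(f"pics/{n}_full.png")[y0:y1,x0:x1]; cv2.imwrite(f"pics/{n}_c.png",cv2.resize(im,None,fx=s,fy=s,interpolation=cv2.INTER_CUBIC))
E
python3 - <<'E'
from h import *
for c in ["scene","side","wrist"]:
    snap(c,c+"0"); K,V=load(c+"0"); print(c,K[0,0],-V[:3,:3].T@V[:3,3],V[2,:3])
o=get_obs();print(o["time_s"],o["position"],o["orientation"],bot.tcp_to_tips)
E
```

```text
scene 542.596028810856 [0.83175427 0.52510975 0.51854521] [-0.40202173 -0.74775845 -0.52842769]
side 511.7566018789379 [0.39854451 0.60603623 0.51215693] [ 0.09478368 -0.86576644 -0.49139039]
wrist 349.76264698633446 [0.08334057 0.62381131 0.37278433] [ 0.26700556 -0.06708032 -0.96135751]
0.15 [0.1501728  0.60630726 0.22023363] [ 0.70228203 -0.08565849  0.08558378 -0.70152548] 0.017
```

View pics/scene0_full.png

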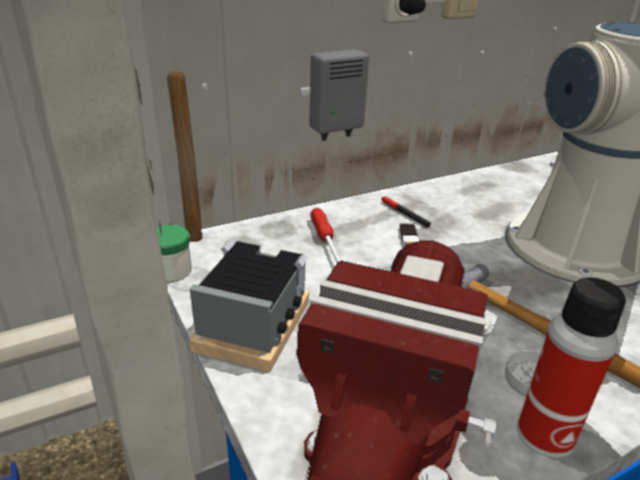

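View pics/side0_full.png

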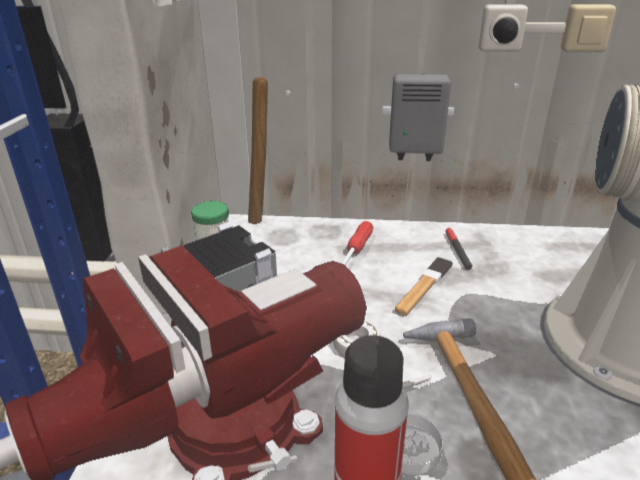

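View pics/wrist0_full.png

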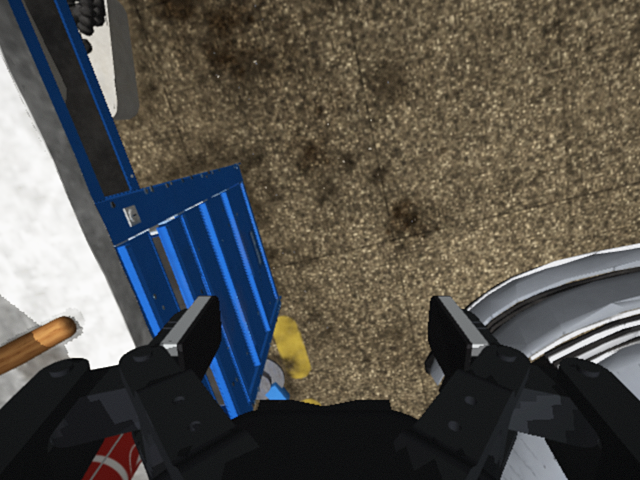

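```bash
python3 - <<'E'
from h import *
crop("scene0",170,190,370,390,4); 
import shutil
im=cv2.imread("pics/scene0_c.png"); cv2.imwrite("pics/scene0_c.png",im[:600])
for p in [(316,210),(337,265)]: print(p,px2z("scene0",*p,0.0155))
for p in [(362,225),(347,265)]: print(p,px2z("side0",*p,0.0155))
print(px2z("scene0",268,372,0),px2z("scene0",190,350,0),px2z("scene0",310,300,0))
E
```

```text
(316, 210) [ 0.38527078 -0.30258193  0.0155    ]
(337, 265) [ 0.44291443 -0.1165043   0.0155    ]
(362, 225) [ 0.39928919 -0.29306676  0.0155    ]
(347, 265) [ 0.42259762 -0.14601779  0.0155    ]
[0.63667954 0.04417267 0.        ] [ 0.71615764 -0.04071006  0.        ] [ 0.51704565 -0.06919137  0.        ]
```

View pics/scene0_c.png

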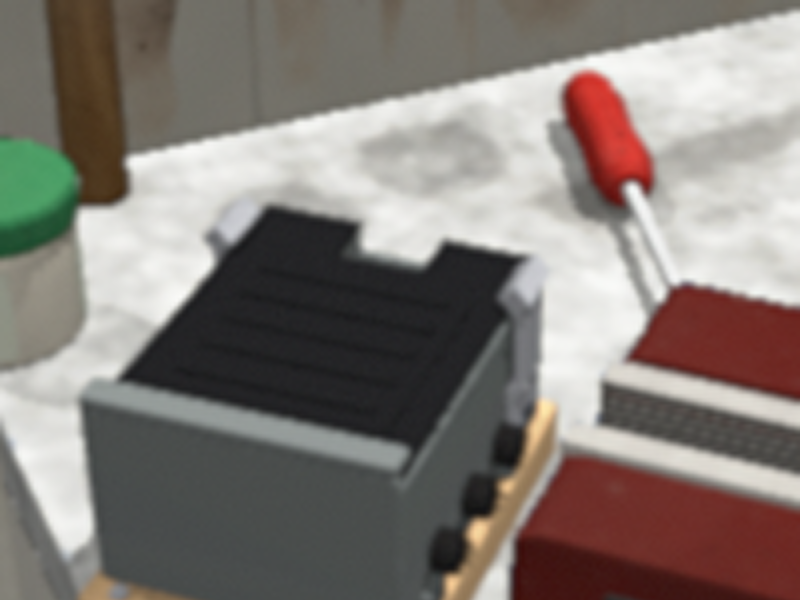

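```bash
cat >> h.py <<'E'
def quat(yaw,pitch=0,sgn=1):
    """blade horizontal heading yaw, pitch>0 = blade slopes up; tool y perpendicular to blade, pointing down"""
    b=np.array([np.cos(yaw)*np.cos(pitch),np.sin(yaw)*np.cos(pitch),np.sin(pitch)])
    z=sgn*np.array([-np.sin(yaw),np.cos(yaw),0]); 
    y=np.cross(b,[-np.sin(yaw),np.cos(yaw),0]); y=y if y[2]<0 else -y
    x=np.cross(y,z); return R.from_matrix(np.stack([x,y,z],1)).as_quat()
E
python3 - <<'E'
from h import *
o=get_obs(); print(R.from_quat(o["orientation"]).as_matrix().round(2))
for s in (1,-1):
  for yaw in (72.5,43):
    print(s,yaw,kinematics.solve_ik([0.45,-0.17,0.42],quat(np.radians(yaw),0,s)))
  for p in (-22,0,10): print(p,kinematics.solve_ik([0.496,-0.17,0.12],quat(np.radians(43),np.radians(p),s)))
E
```

```text
[[ 0.97 -0.    0.24]
 [-0.24 -0.    0.97]
 [ 0.   -1.   -0.  ]]
1 72.5 None
1 43 [-3.64322001e-01 -1.53506089e-02  1.64777633e+00 -4.44089210e-16
  1.50916693e+00 -2.68560991e+00]
-22 [-0.13626691  0.4568421   1.7941257  -0.32218378  1.16027699 -2.28783759]
0 [-3.33055091e-01  3.22674957e-01  1.93760540e+00 -4.44089210e-16
  8.81312301e-01 -2.65434300e+00]
10 [-0.44199084  0.29496518  1.99528025  0.22704665  0.79930999 -2.91769783]
-1 72.5 [-3.64322001e-01 -1.53506089e-02  1.64777633e+00 -4.44089210e-16
  1.50916693e+00 -5.88893818e-02]
-1 43 [-0.364322   -0.01535061  1.64777633  0.          1.50916693  0.45598275]
-22 [-0.13626691  0.4568421   1.7941257  -0.32218378  1.16027699  0.85375507]
0 [-0.33305509  0.32267496  1.9376054   0.          0.8813123   0.48724966]
10 [-0.44199084  0.29496518  1.99528025  0.22704665  0.79930999  0.22389482]
```

```bash
python3 - <<'E'
from h import *
o=get_obs(); p=o["position"].copy() if hasattr(o["position"],"copy") else np.array(o["position"])
bot.servo_line([p[0],p[1],0.40],velocity=0.3)
bot.reach([0.53,-0.05,0.42],quat(np.radians(55),0,-1))
bot.dwell(0.2)
snap("wrist","w1"); print(get_obs()["time_s"])
E
```

```text
3.825
```

View pics/w1_full.png

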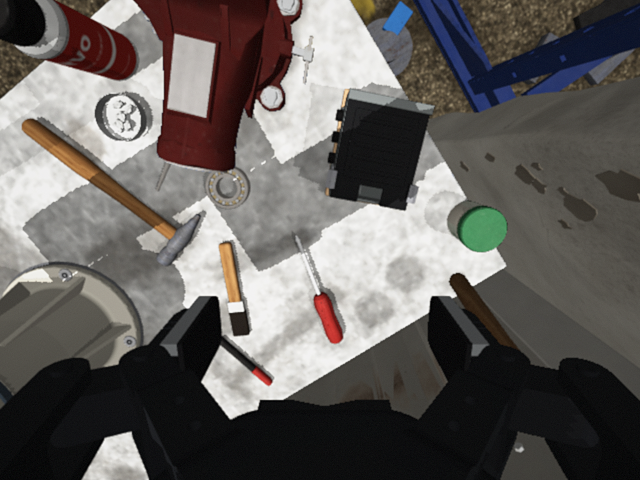

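```bash
python3 - <<'E'
from h import *
crop("w1",310,75,450,225,5.3); im=cv2.imread("pics/w1_c.png");cv2.imwrite("pics/w1_box.png",im[:600] if im.shape[0]<=800 else im)
im=cv2.imread("pics/w1_full.png")
cv2.imwrite("pics/w1_box.png",cv2.resize(im[78:222,310:450],None,fx=4,fy=4,interpolation=cv2.INTER_CUBIC))
cv2.imwrite("pics/w1_scr.png",cv2.resize(im[225:355,270:370],None,fx=4.6,fy=4.6,interpolation=cv2.INTER_CUBIC))
E
```

```text
(no output)
```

View pics/w1_box.png

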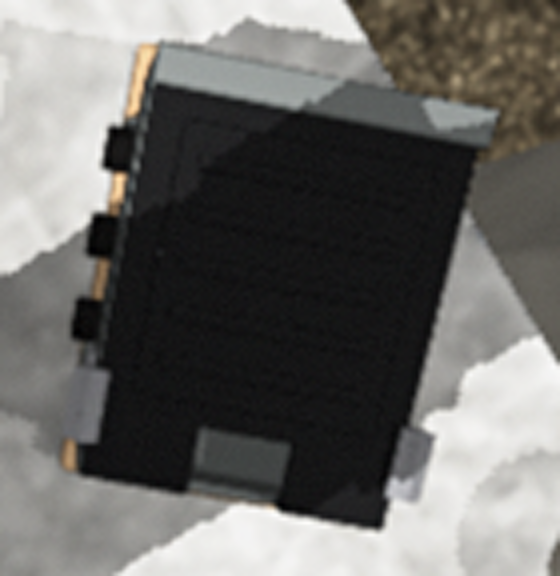

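View pics/w1_scr.png

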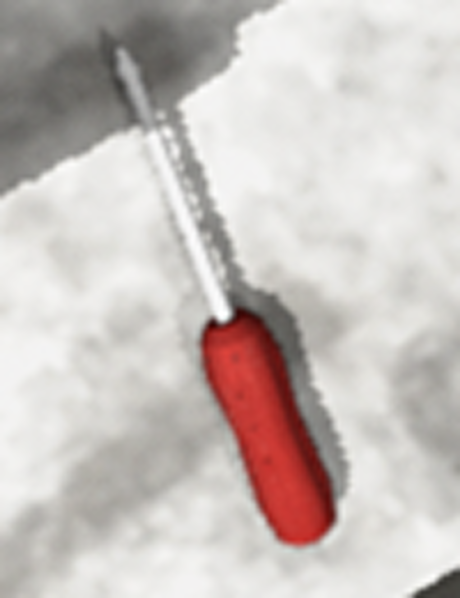

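```bash
python3 - <<'E'
from h import *
P=lambda c,z:px2z("w1",310+c[0]/4,78+c[1]/4,z)[:2]
S=lambda c,z:px2z("w1",270+c[0]/4.6,225+c[1]/4.6,z)[:2]
A,B=P((78,473),.094),P((382,527),.094); print("front corners",A,B,np.linalg.norm(A-B))
nm=(P((188,490),.09)+P((280,500),.09))/2; print("notch mouth",nm)
C,D=P((158,42),.102),P((500,108),.102); print("hood",C,D,np.linalg.norm(C-D), "len",np.linalg.norm((C+D)/2-(A+B)/2))
ax=(C+D-A-B)/2; print("yaw axis",np.degrees(np.arctan2(ax[1],ax[0])),"from front",np.degrees(np.arctan2(*(A-B)[::-1]))-90,"hood",np.degrees(np.arctan2(*(C-D)[::-1]))-90)
print("mid front",(A+B)/2,"mid hood",(C+D)/2)
t,e,j=S((103,33),.0155),S((303,543),.0155),S((225,320),.0155)
print("tip",t,"end",e,"junc",j,np.linalg.norm(t-e),np.linalg.norm(j-t),np.degrees(np.arctan2(*(t-e)[::-1])))
# scene crosscheck scene crop scale4 offset 170,190
Q=lambda c,z:px2z("scene0",170+c[0]/4,190+c[1]/4,z)[:2]
print("scene front corners",Q((268,207),.094),Q((530,255),.094),"hood near",Q((85,400),.102),Q((400,470),.102))
print("scene handle end",Q((583,73),.0155),"junc",Q((628,190),.0155))
E
```

```text
front corners [ 0.53363083 -0.05801271] [ 0.60948937 -0.13401187] 0.10737965241386986
notch mouth [ 0.57347152 -0.0960125 ]
hood [0.63148612 0.03974774] [ 0.70913167 -0.03801817] 0.10989253735264813 len 0.1383347124000371
yaw axis 44.45181608848381 from front 44.946944919740076 hood 44.95562535490561
mid front [ 0.5715601  -0.09601229] mid hood [0.6703089  0.00086478]
tip [ 0.44347968 -0.08278826] end [ 0.38481264 -0.29519775] junc [ 0.41476259 -0.19939052] 0.2203624616278824 0.12008646764188276 74.55996104518408
scene front corners [ 0.60802573 -0.13412739] [ 0.53446516 -0.0631    ] hood near [ 0.70589392 -0.03595984] [0.62992603 0.03990386]
scene handle end [ 0.38234371 -0.30926269] junc [ 0.41565501 -0.20148058]
```

```bash
python3 - <<'E'
from h import *
q=quat(np.radians(74),0,-1); g=[0.4073,-0.2268]
bot.reach(g+[0.16],q); bot.servo_line(g+[0.08],velocity=0.1); bot.dwell(.1)
snap("wrist","w2"); o=get_obs(); print(o["time_s"],o["position"])
for u in ([.4148,-.2,.0155],[0.4455,-.0915,.0155],[0.389,-.294,.0155],g+[.0155]): print(proj("w2",u))
E
```

```text
6.2 [ 0.40774404 -0.22700779  0.08060781]
[321.56603893 209.33157499]
[320.46055609   5.00136386]
[323.38004068 344.67489745]
[321.91478515 251.21706159]
```

View pics/w2_full.png

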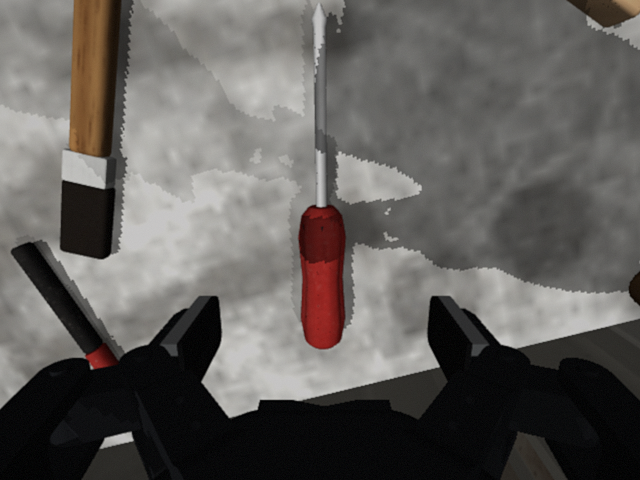

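```bash
python3 - <<'E'
from h import *
g=[0.4073,-0.2268]
bot.servo_line(g+[0.0195],velocity=0.08)
o=get_obs(); print(o["position"],o["wrist_force"])
print(hand.move_gripper(0.0,120)); o=get_obs(); print(o["gripper_width"],o["position"],o["wrist_force"],o["time_s"])
bot.servo_line(g+[0.13],velocity=0.12); bot.dwell(.1); o=get_obs(); print(o["gripper_width"],o["wrist_force"],o["ft_torque"],o["time_s"],o["position"])
snap("side","s3");snap("scene","c3");snap("wrist","w3")
E
python3 - <<'E'
import cv2,numpy as np
a=cv2.imread("pics/s3_full.png")[120:340,230:470];b=cv2.imread("pics/w3_full.png")
a=cv2.resize(a,(400,367));b=cv2.resize(b,(400,300))
o=np.zeros((367,800,3),np.uint8);o[:,:400]=a;o[:300,400:]=b;cv2.imwrite("pics/m3.png",o)
E
```

```text
[ 0.40755384 -0.22694608  0.01974667] [-0.55967748  0.97072851 -1.03143847]
False
0.00024894121504504235 [ 0.40761231 -0.22696498  0.01967831] [0.46706664 0.24946339 3.37688695] 7.875
-0.00020982409842289798 [-0.63528491  1.08157347 -0.09553181] [-0.01819236 -0.01065236  0.02418772] 9.05 [ 0.40677239 -0.22648178  0.12921831]
```

View pics/m3.png

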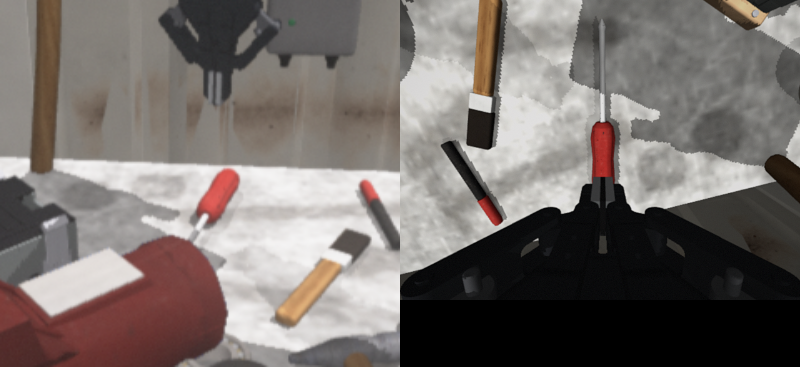

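View pics/w3_full.png

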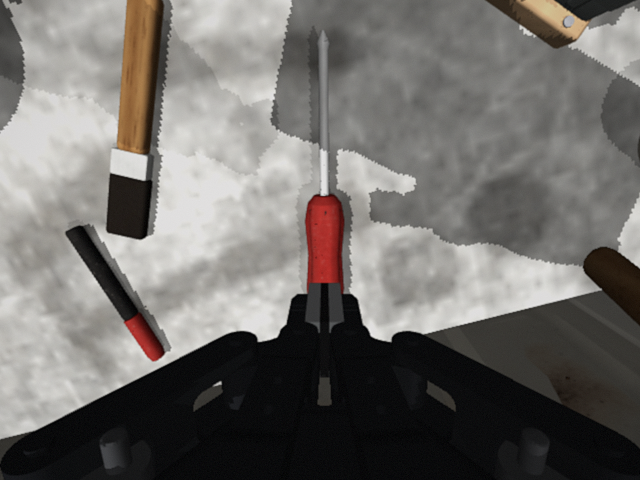

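```bash
python3 - <<'E'
from h import *
for u in ([.4148,-.2,.0155],[0.4455,-.0915,.0155],[0.389,-.294,.0155]): print(proj("w3",u))
# project tool-frame points for fingertips
o=get_obs(); M=R.from_quat(o["orientation"]).as_matrix(); p=np.array(o["position"])
for y in (0.017,0,-.02): print(y,proj("w3",p+M@[0,y,0]))
E
```

```text
[323.60101565 197.35706035]
[322.97838236  31.94143086]
[324.9434912  312.29543439]
0.017 [322.77102249 280.05181314]
0 [322.62051365 293.93676112]
-0.02 [322.40057402 314.22693329]
```

```bash
python3 - <<'E'
from h import *
g=[0.4068,-0.2268]
print(hand.move_gripper(0.085,120)); 
bot.servo_line(g+[0.015],velocity=0.12)
def pr(t):
    o=get_obs(); print(t,round(o["gripper_width"],4),np.round(o["position"],4),np.round(o["wrist_force"],1),o["time_s"])
pr("down")
for w in (0.04,0.034,0.03,0.026):
    r=hand.move_gripper(w,100); pr((w,r))
    if np.linalg.norm(get_obs()["wrist_force"])>15: break
snap("wrist","w4"); snap("side","s4"); snap("scene","c4")
E
```

```text
False
down 0.0848 [ 0.4072 -0.227   0.0155] [-0.1 -0.6  0.3] 11.0917
(0.04, False) 0.0401 [ 0.4069 -0.2268  0.0151] [ 0.1  0.6 -0.5] 11.6
(0.034, False) 0.0342 [ 0.4068 -0.2268  0.015 ] [-0.5  0.  -0.4] 11.8333
(0.03, False) 0.0303 [ 0.4068 -0.2268  0.015 ] [0.3 0.3 0.1] 12.05
(0.026, False) 0.0262 [ 0.4068 -0.2268  0.015 ] [ 0.4 -0.3  0.3] 12.2667
```

View pics/w4_full.png

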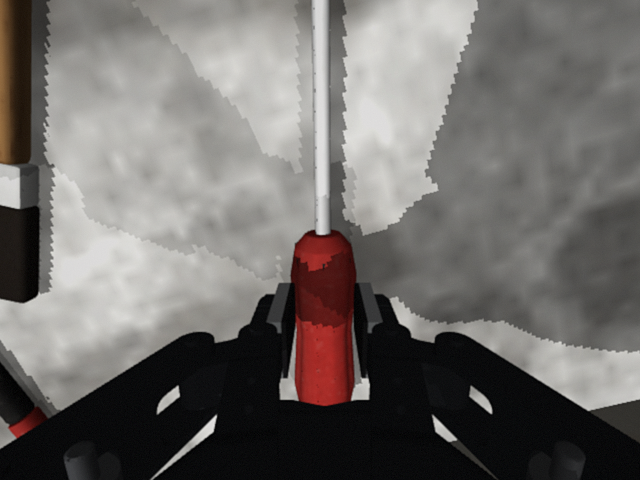

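```bash
python3 - <<'E'
from h import *
def pr(t):
    o=get_obs(); print(t,round(o["gripper_width"],4),np.round(o["position"],4),np.round(o["wrist_force"],1),o["time_s"])
for w in (0.022,0.018):
    r=hand.move_gripper(w,100); pr((w,r))
    snap("wrist",f"w5_{int(w*1000)}")
    if r: break
E
python3 - <<'E'
import cv2,numpy as np
o=np.hstack([cv2.imread(f"pics/w5_{k}_full.png")[200:440,180:460] for k in (22,18)])
cv2.imwrite("pics/m5.png",cv2.resize(o,None,fx=1.4,fy=1.4))
E
```

```text
(0.022, False) 0.0224 [ 0.4068 -0.2268  0.015 ] [ 0.4 -1.1  0.9] 12.6333
(0.018, False) 0.0184 [ 0.4077 -0.2272  0.0158] [-0.9  0.9 11.2] 12.925
```

View pics/m5.png

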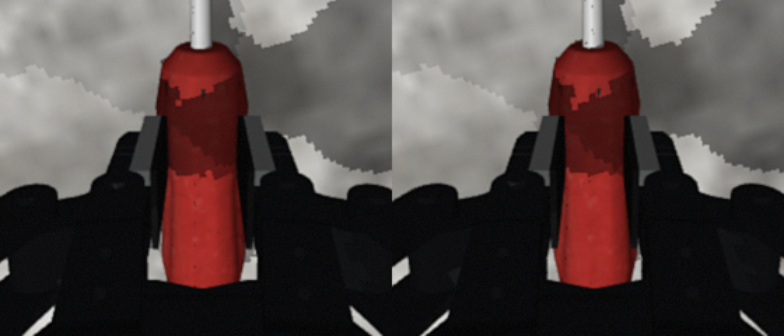

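```bash
python3 - <<'E'
from h import *
def pr(t):
    o=get_obs(); print(t,round(o["gripper_width"],4),np.round(o["position"],4),np.round(o["wrist_force"],1),o["time_s"])
g=[0.4068,-0.2268]
bot.servo_line(g+[0.018],velocity=0.1); pr("up")
for w in (0.018,0.014,0.01):
    r=hand.move_gripper(w,100); pr((w,r))
    snap("wrist",f"w6_{int(w*1000)}")
    if r: break
E
python3 - <<'E'
import cv2,numpy as np
o=np.hstack([cv2.imread(f"pics/w6_{k}_full.png")[200:440,210:430] for k in (18,14,10)])
cv2.imwrite("pics/m6.png",cv2.resize(o,None,fx=1.2,fy=1.2))
E
```

```text
up 0.0183 [ 0.4068 -0.2268  0.0181] [ 0.   0.3 -0. ] 13.225
(0.018, False) 0.0176 [ 0.4066 -0.2267  0.0178] [-0.2  0.5 -0.6] 13.4417
(0.014, False) 0.0138 [ 0.407  -0.2269  0.0181] [-0.3  0.4  3.1] 13.7083
(0.01, False) 0.0101 [ 0.4076 -0.2272  0.0187] [-1.4  1.1 11.8] 13.9833
```

View pics/m6.png

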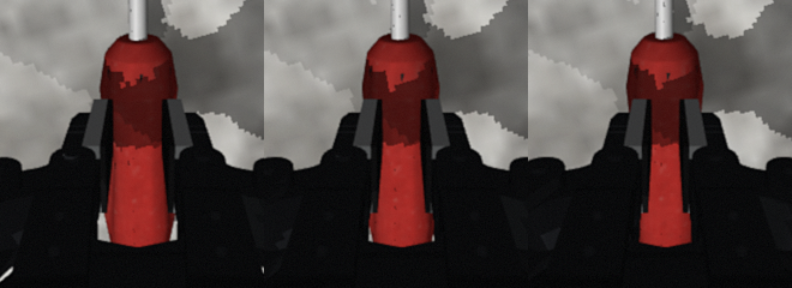

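```bash
python3 - <<'E'
from h import *
snap("scene","c7"); snap("side","s7")
o=get_obs(); M=R.from_quat(o["orientation"]).as_matrix(); p=np.array(o["position"]); print(p,M.round(3),o["time_s"])
for y in (0.017,0): print(proj("c7",p+M@[0,y,0]),proj("s7",p+M@[0,y,0]))
a=cv2.imread("pics/c7_full.png")[170:280,260:400];b=cv2.imread("pics/s7_full.png")[160:280,300:420]
cv2.imwrite("pics/m7.png",np.hstack([cv2.resize(a,(400,314),interpolation=cv2.INTER_CUBIC),cv2.resize(b[:94],(400,314),interpolation=cv2.INTER_CUBIC)]))
E
```

```text
[ 0.40758826 -0.2272001   0.01875321] [[-0.276  0.001  0.961]
 [-0.961 -0.001 -0.276]
 [ 0.    -1.     0.002]] 14.1333
[323.91027763 236.40976351] [356.67242526 247.88797209]
[324.24010283 228.47744658] [356.94898969 240.20205611]
```

View pics/m7.png

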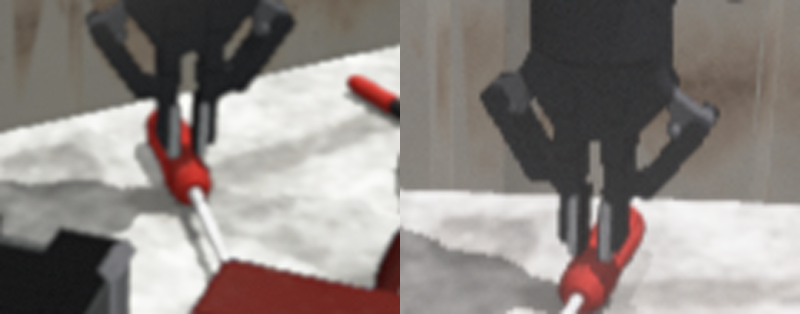

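```bash
python3 - <<'E'
from h import *
p=np.array([0.40677239,-0.22648178,0.12921831]); M=R.from_quat(quat(np.radians(74),0,-1)).as_matrix()
for x in (-.011,.011):
  for y in (0.017,0,-.013): print(x,y,[proj(n,p+M@[x,y,0]).round(1) for n in("w3","c3","s3")])
for n in ("w1","w2","w3"):
    K,V=load(n); print(n,-V[:3,:3].T@V[:3,3])
a=cv2.imread("pics/c3_full.png")[130:220,270:370];b=cv2.imread("pics/s3_full.png")[130:220,310:410]
cv2.imwrite("pics/m8.png",np.hstack([cv2.resize(a,(400,360),interpolation=cv2.INTER_CUBIC),cv2.resize(b,(400,360),interpolation=cv2.INTER_CUBIC)]))
E
```

```text
-0.011 0.017 [array([322.2, 259.8]), array([328.1, 185. ]), array([357.1, 198.1])]
-0.011 0 [array([322. , 271.9]), array([328.4, 176. ]), array([357.4, 189.4])]
-0.011 -0.013 [array([321.8, 282.9]), array([328.7, 168.9]), array([357.6, 182.7])]
0.011 0.017 [array([322.3, 299. ]), array([325.3, 179.6]), array([360.8, 193.1])]
0.011 0 [array([322.1, 314.4]), array([325.7, 170.7]), array([361.1, 184.6])]
0.011 -0.013 [array([321.9, 328.4]), array([325.9, 163.8]), array([361.3, 177.9])]
w1 [0.57120169 0.00834566 0.57261591]
w2 [ 0.42795894 -0.15915416  0.23327305]
w3 [ 0.42742266 -0.15887608  0.2820307 ]
```

View pics/m8.png

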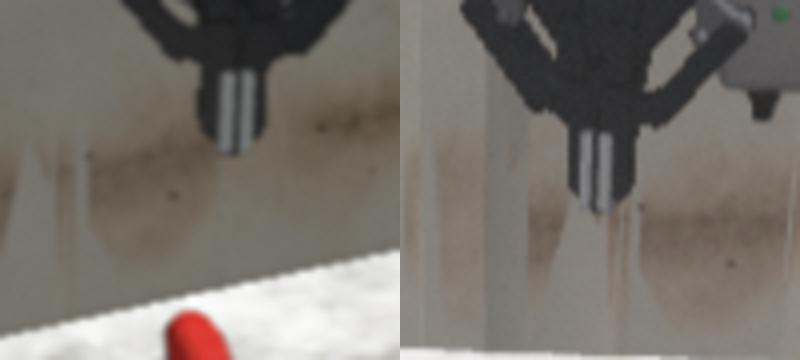

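The pads are really about 30 mm further back than told. The shut tips sit near y = −0.013 in the tool frame in all three cameras, and they were closing on top of the handle. I'll correct for this and go down under force watch.

```bash
python3 - <<'E'
from h import *
def pr(t):
    o=get_obs(); print(t,round(o["gripper_width"],4),np.round(o["position"],4),np.round(o["wrist_force"],1),o["time_s"]); return o["wrist_force"][2]
g=[0.4068,-0.2268]
bot.servo_line(g+[0.021],velocity=0.1)
hand.move_gripper(0.07,120); ok=True
for z in (0.004,-0.004,-0.010):
    bot.servo_line(g+[z],velocity=0.08)
    if pr(z)>8: ok=False;break
if ok:
    for w in (0.036,0.0):
        print(hand.move_gripper(w,120)); 
        if pr(w)>10: break
snap("wrist","w9");snap("scene","c9")
a=cv2.imread("pics/w9_full.png")[200:440,180:460];b=cv2.imread("pics/c9_full.png")[170:280,260:400]
cv2.imwrite("pics/m9.png",np.hstack([cv2.resize(a,(400,343)),cv2.resize(b,(400,343),interpolation=cv2.INTER_CUBIC)]))
E
```

```text
0.004 0.07 [ 0.4063 -0.2265  0.0036] [-0.8 -0.4 -0.1] 15.3417
-0.004 0.0699 [ 0.4066 -0.2267 -0.0041] [ 0.4 -0.4 -0.7] 15.5917
-0.01 0.0702 [ 0.4066 -0.2267 -0.0102] [-0.2 -0.5  1.4] 15.8417
False
0.036 0.0359 [ 0.4069 -0.2268 -0.0099] [0.6 0.3 0.1] 16.2667
False
0.0 0.0276 [ 0.4069 -0.2268 -0.0095] [-1.7  1.4  9.9] 16.5083
```

View pics/m9.png

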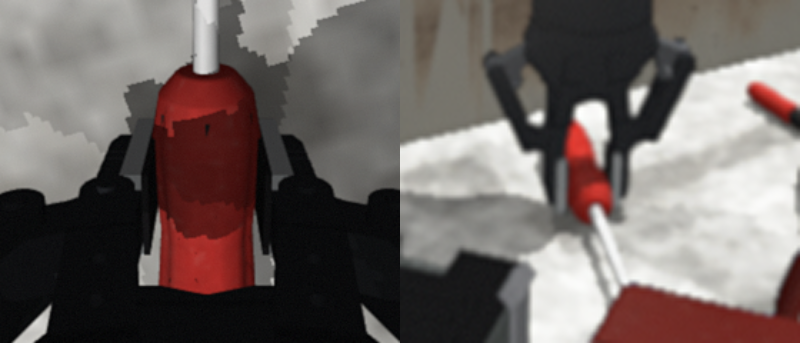

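```bash
python3 - <<'E'
from h import *
g=[0.4068,-0.2268]
bot.servo_line(g+[0.12],velocity=0.15); bot.dwell(.15)
o=get_obs(); print(o["gripper_width"],o["position"],o["wrist_force"],o["ft_torque"],o["time_s"])
for c,n in (("wrist","w10"),("scene","c10"),("side","s10")): snap(c,n)
M=R.from_quat(o["orientation"]).as_matrix(); p=np.array(o["position"])
for t in ([-.14,-.025,0],[-.028,-.025,0]): print([proj(n,p+M@t).round(1) for n in ("w10","c10","s10")])
a=cv2.imread("pics/c10_full.png")[130:260,270:400];b=cv2.imread("pics/s10_full.png")[130:260,290:420]
cv2.imwrite("pics/m10.png",np.hstack([cv2.resize(a,(390,390),interpolation=cv2.INTER_CUBIC),cv2.resize(b,(390,390),interpolation=cv2.INTER_CUBIC)]))
E
```

```text
0.027467014844337185 [ 0.40620323 -0.22647728  0.11907111] [ 0.06414117 -1.082402   -1.20874   ] [ 0.02889869 -0.01107082 -0.02836688] 17.775
[array([ 321.4, -104. ]), array([347.9, 202.5]), array([332.6, 213.9])]
[array([322. , 254.6]), array([331.3, 172. ]), array([354.9, 185.5])]
```

View pics/m10.png

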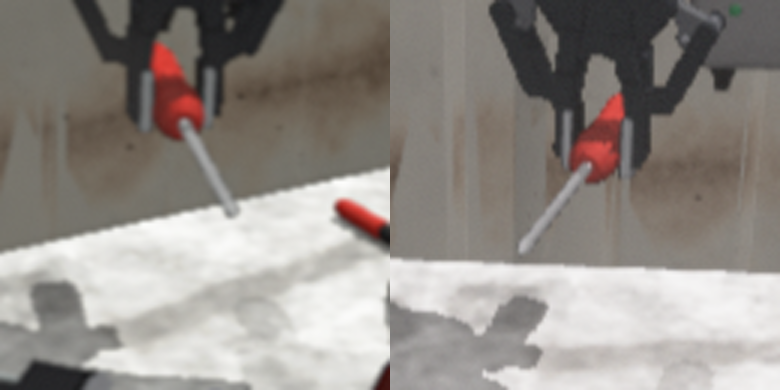

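View pics/w10_full.png

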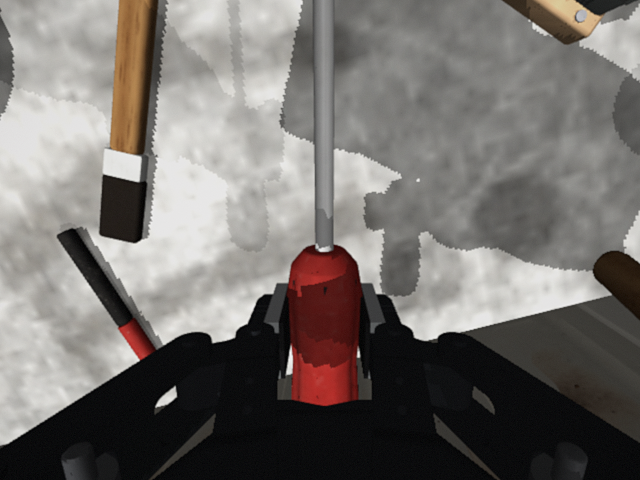

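```bash
cat >> h.py <<'E'
YAW=np.radians(44.8); NOTCH=np.array([0.5708,-0.0968]); T=np.array([-0.140,-0.0255,0])
def b2w(x,y,z):
    c,s=np.cos(YAW),np.sin(YAW); dx=x+0.07
    return np.array([NOTCH[0]+dx*c-y*s,NOTCH[1]+dx*s+y*c,z])
def w2b(p):
    c,s=np.cos(YAW),np.sin(YAW); d=np.array(p[:2])-NOTCH
    return np.array([c*d[0]+s*d[1]-.07,-s*d[0]+c*d[1],p[2]])
def pose(cx,cz,deg,d,y=0.0):
    p=np.radians(deg); q=quat(YAW,p,-1); tip=b2w(cx+d*np.cos(p),y,cz+d*np.sin(p))
    return tip-R.from_quat(q).as_matrix()@T,q
def tipb():
    o=get_obs(); return w2b(np.array(o["position"])+R.from_quat(o["orientation"]).as_matrix()@T)
def pr(t=""):
    o=get_obs(); f=o["wrist_force"]; print(t,"w",round(o["gripper_width"],4),"tipb",tipb().round(4),"F",np.round(f,1),"M",np.round(o["ft_torque"],2),"t",round(o["time_s"],2)); return np.linalg.norm(f)
E
python3 - <<'E'
from h import *
for a in ((-.066,.0895,-22,-.045),(-.066,.0895,-22,.041),(-.068,.0866,0,.043),(-.07,.0866,14,.045)):
    P,q=pose(*a); print(a,P.round(3),kinematics.solve_ik(P,q))
P,q=pose(-.066,.0895,-22,-.045); bot.reach(P,q); bot.dwell(.1); pr()
for c,n in (("wrist","w11"),("scene","c11"),("side","s11")): snap(c,n)
print(proj("c11",b2w(*tipb())),proj("s11",b2w(*tipb())),proj("w11",b2w(*tipb())),[proj("w11",b2w(-.07,y,.09)) for y in(-.016,.016)])
a=cv2.imread("pics/c11_full.png")[180:320,190:390];cv2.imwrite("pics/m11.png",cv2.resize(a,(800,560),interpolation=cv2.INTER_CUBIC))
E
```

```text
(-0.066, 0.0895, -22, -0.045) [ 0.445 -0.222  0.135] [-0.23646041  0.37803205  1.88157154 -0.36252788  1.11789603  0.75122322]
(-0.066, 0.0895, -22, 0.041) [ 0.502 -0.165  0.103] [-0.12306658  0.48240008  1.79923093 -0.33231504  1.12674662  0.85003373]
(-0.068, 0.0866, 0, 0.043) [ 0.503 -0.164  0.061] [-3.17313932e-01  4.19218290e-01  1.96243610e+00 -4.44089210e-16
  7.59938260e-01  4.71574890e-01]
(-0.07, 0.0866, 14, 0.045) [ 0.51  -0.157  0.039] [-0.45418617  0.44035997  2.04107096  0.40550595  0.6177849   0.0075403 ]
 w 0.0276 tipb [-0.1083  0.0003  0.1063] F [ 0.4  0.2 -0.7] M [ 0.18 -0.19 -0.01] t 18.96
[279.30864849 228.47114458] [274.10066437 222.93814183] [ 324.22145524 -102.96381261] [array([ 384.42100457, -293.51461564]), array([ 264.05202391, -293.42854379])]
```

View pics/m11.png

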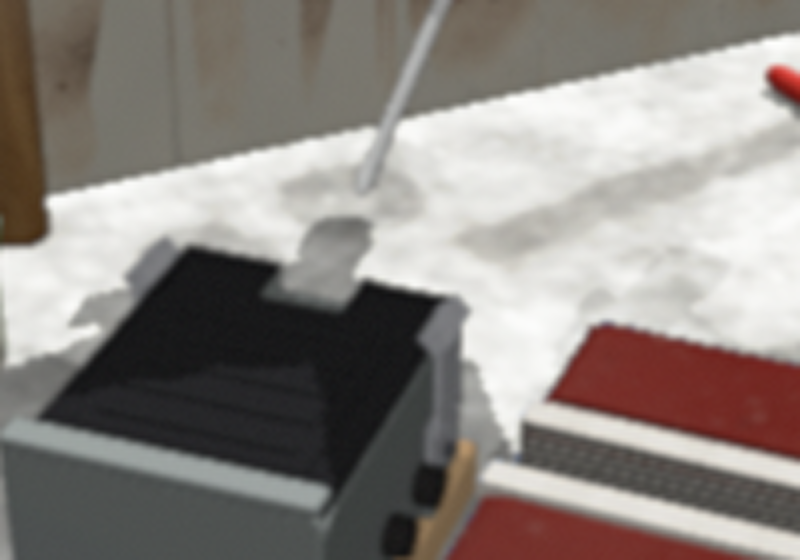

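View pics/w11_full.png

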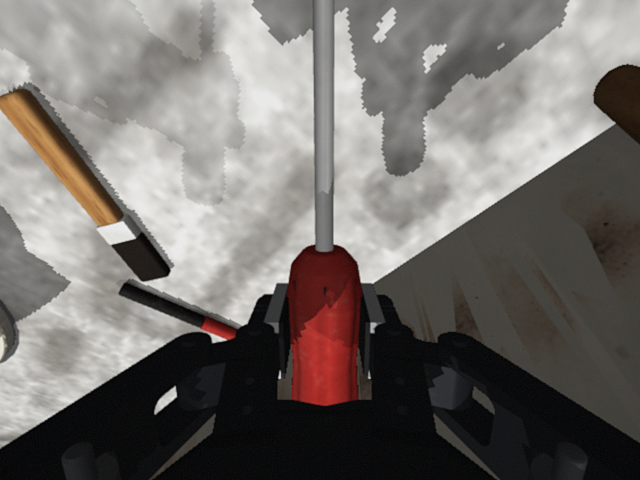

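```bash
python3 - <<'E'
from h import *
for d in (-.01,.012,.025,.041):
    P,q=pose(-.066,.0895,-22,d,y=-.002); bot.servo_line(P,q,velocity=0.08)
    if pr(d)>12: break
bot.dwell(.15); pr()
for c,n in (("scene","c12"),("side","s12")): snap(c,n)
a=cv2.imread("pics/c12_full.png")[160:320,190:390];cv2.imwrite("pics/m12.png",cv2.resize(a,(750,600),interpolation=cv2.INTER_CUBIC))
E
```

```text
-0.01 w 0.028 tipb [-0.0751 -0.0017  0.0929] F [-0.3 -0.3 -0.5] M [ 0.17 -0.22  0.03] t 19.7
0.012 w 0.0278 tipb [-0.0545 -0.0018  0.0847] F [ 0.1  0.5 -2.2] M [ 0.16 -0.16  0.  ] t 20.12
0.025 w 0.0274 tipb [-0.0425 -0.0019  0.0799] F [-0.6 -0.3 -0.9] M [ 0.18 -0.19  0.02] t 20.44
0.041 w 0.0272 tipb [-0.0276 -0.0019  0.0738] F [ 0.9 -0.8 -2.1] M [ 0.15 -0.19  0.01] t 20.79
 w 0.028 tipb [-0.0281 -0.0019  0.0741] F [-0.4  0.  -0.8] M [ 0.12 -0.18 -0.01] t 20.94
```

View pics/m12.png

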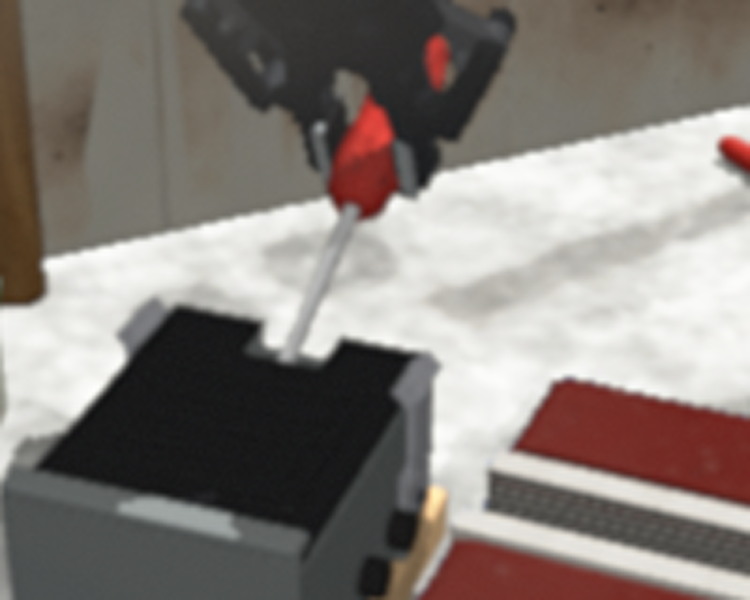

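View pics/s12_full.png

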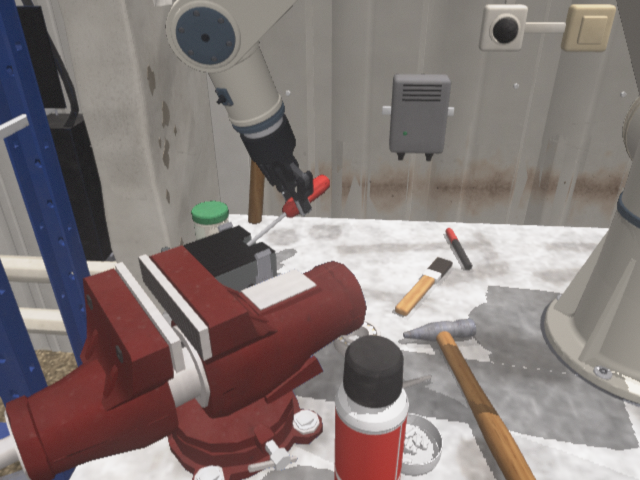

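```bash
python3 - <<'E'
from h import *
for cz,deg in ((.0895,-22),(.0885,-17),(.0875,-12),(.0868,-7),(.0866,-2),(.0866,2),(.0866,6),(.0866,10)):
    cx=-.066-.004*(deg+22)/32
    P,q=pose(cx,cz,deg,.045,y=-.002); bot.servo_line(P,q,velocity=0.05)
    f=pr(deg)
    if f>60: break
bot.dwell(.2); pr()
snap("scene","c13"); snap("side","s13")
a=cv2.imread("pics/c13_full.png")[160:320,190:390];cv2.imwrite("pics/m13.png",cv2.resize(a,(750,600),interpolation=cv2.INTER_CUBIC))
E
```

```text
-22 w 0.0276 tipb [-0.0241 -0.002   0.0726] F [ 0.3  0.3 -0.5] M [ 0.2  -0.16  0.01] t 21.29
-17 w 0.0276 tipb [-0.0243 -0.0022  0.0754] F [ 0.9  0.5 -0.9] M [ 0.14 -0.09 -0.03] t 21.63
-12 w 0.0274 tipb [-0.0235 -0.0022  0.0782] F [ 0.1  0.7 -0.3] M [ 0.11 -0.14  0.  ] t 21.98
-7 w 0.0278 tipb [-0.0234 -0.0022  0.0813] F [-0.1 -0.8  1.4] M [0.09 0.03 0.06] t 22.31
-2 w 0.0276 tipb [-0.0236 -0.0021  0.085 ] F [-0.5  0.8  0.2] M [0.17 0.05 0.07] t 22.63
2 w 0.0275 tipb [-0.0232 -0.0027  0.0887] F [2.1 3.4 2.8] M [ 0.69 -0.35  0.1 ] t 22.92
6 w 0.0278 tipb [-0.025  -0.0016  0.0909] F [-1.5  0.1  1.7] M [0.18 0.29 0.23] t 23.2
10 w 0.0274 tipb [-0.026  -0.0018  0.094 ] F [-1.4 -0.6  0.7] M [0.02 0.15 0.12] t 23.48
 w 0.0275 tipb [-0.0254 -0.0021  0.0945] F [-1.4 -1.6  0.1] M [-0.09  0.14  0.03] t 23.68
```

View pics/m13.png

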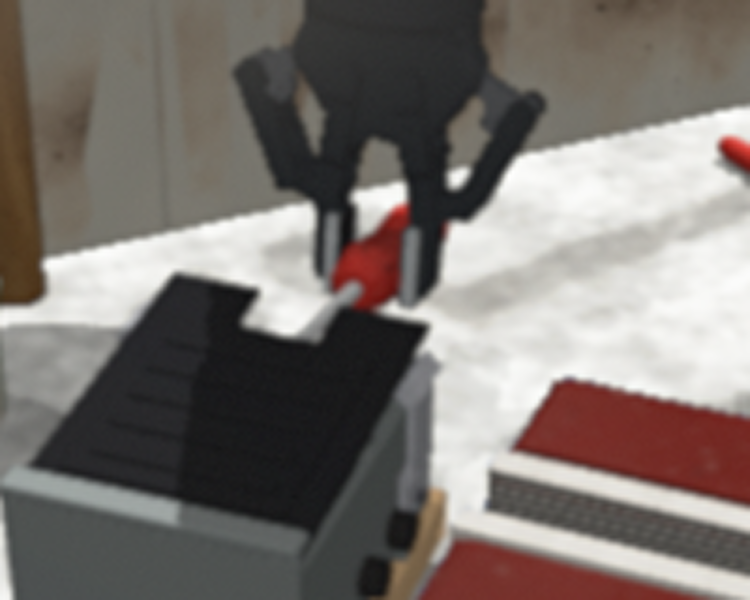

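```bash
python3 - <<'E'
from h import *
bot.dwell(.1)
for cz,deg in ((.0885,5),(.0890,0)):
    P,q=pose(-.069,cz,deg,.045,y=-.002); bot.servo_line(P,q,velocity=0.05); pr(deg)
bot.dwell(.15)
snap("scene","c14")
a=cv2.imread("pics/c14_full.png")[160:320,190:390];cv2.imwrite("pics/m14.png",cv2.resize(a,(750,600),interpolation=cv2.INTER_CUBIC))
E
```

```text
5 w 0.028 tipb [-0.0235 -0.0017  0.0927] F [ 0.4  0.5 -0.4] M [-0.08  0.05  0.01] t 24.23
0 w 0.0279 tipb [-0.0236 -0.0014  0.0889] F [ 0.4 -0.4 -0.7] M [ 0.   -0.04  0.05] t 24.57
```

View pics/m14.png

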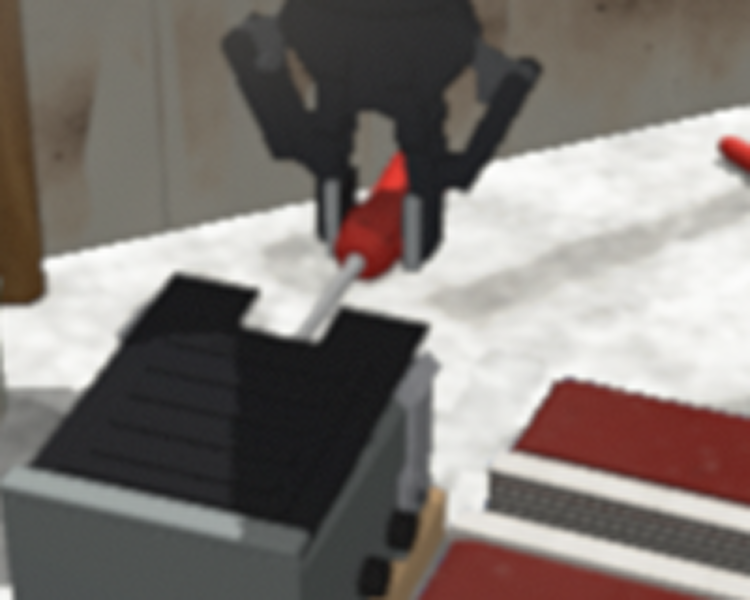

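```bash
python3 - <<'E'
from h import *
P,q=pose(-.069,.0892,0,0.0,y=-.0015); bot.servo_line(P,q,velocity=0.07); pr()
P,q=pose(-.069,.0892,0,-.06,y=-.0015); bot.servo_line(P,q,velocity=0.12); pr()
bot.dwell(.1)
for c,n in (("scene","c15"),("side","s15"),("wrist","w15")): snap(c,n)
for n in ("c15","s15"):
    o=get_obs();M=R.from_quat(o["orientation"]).as_matrix(); p=np.array(o["position"]); print(p,[proj(n,p+M@np.array(t)) for t in (T,T+[.112,0,0])])
a=cv2.imread("pics/c15_full.png")[160:320,190:350];b=cv2.imread("pics/s15_full.png")[160:320,250:410]
cv2.imwrite("pics/m15.png",np.hstack([cv2.resize(a,(400,400),interpolation=cv2.INTER_CUBIC),cv2.resize(b,(400,400),interpolation=cv2.INTER_CUBIC)]))
E
```

```text
w 0.0276 tipb [-0.069  -0.0018  0.0893] F [-0.1 -0.2 -1. ] M [ 0.01 -0.    0.04] t 25.56
 w 0.028 tipb [-0.1288 -0.0019  0.0894] F [-0.1 -0.4 -0.8] M [ 0.03 -0.01  0.06] t 26.21
[ 0.43105185 -0.23772054  0.0636977 ] [array([283.22024437, 231.82172647]), array([306.06215598, 200.88582046])]
[ 0.43105185 -0.23772054  0.0636977 ] [array([283.91722106, 227.89436772]), array([333.95251758, 208.32277623])]
```

View pics/m15.png

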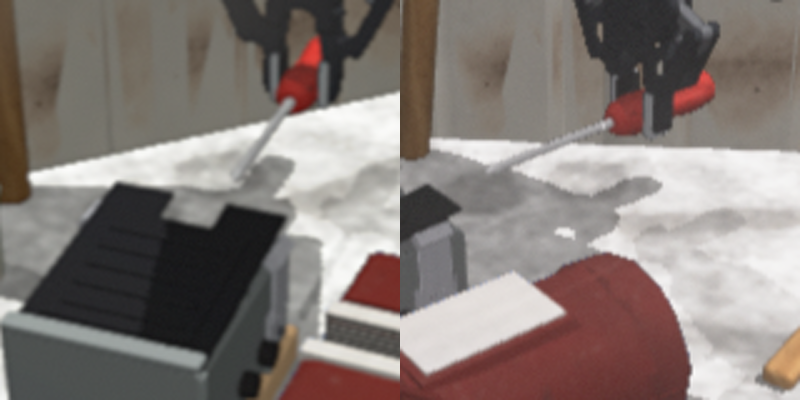

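View pics/w15_full.png

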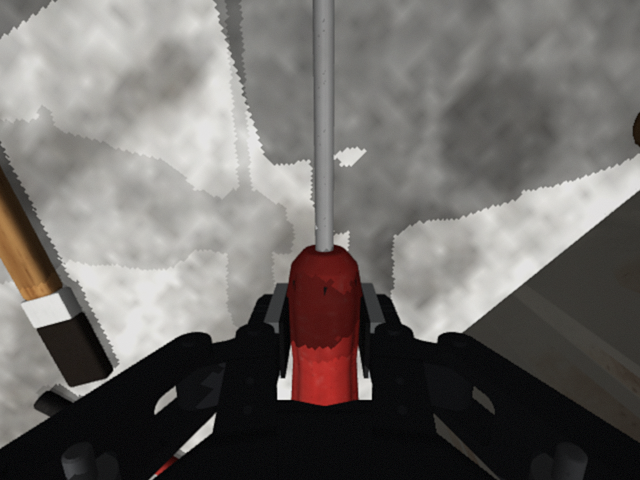

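```bash
python3 - <<'E'
from h import *
q=quat(np.radians(74),0,-1); g=[0.4068,-0.2268]
bot.reach(g+[0.05],q)
for z in (0.0,-.006,-.0085):
    bot.servo_line(g+[z],q,velocity=0.06); 
    if pr(z)>8: break
bot.dwell(.1)
hand.move_gripper(0.045); pr("open"); hand.move_gripper(0.075); bot.dwell(.1)
bot.servo_line(g+[0.15],q,velocity=0.12); bot.dwell(.3); pr("up")
for c,n in (("scene","c16"),("side","s16"),("wrist","w16")): snap(c,n)
a=cv2.imread("pics/c16_full.png")[160:320,190:350];b=cv2.imread("pics/w16_full.png")
cv2.imwrite("pics/m16.png",np.hstack([cv2.resize(a,(400,400),interpolation=cv2.INTER_CUBIC),cv2.resize(b,(400,400))]))
E
```

```text
0.0 w 0.028 tipb [-0.1557  0.0914  0.0257] F [-0.8 -0.1 -0.1] M [ 0.08  0.02 -0.01] t 28.0
-0.006 w 0.0279 tipb [-0.1558  0.0917  0.0194] F [-0.1 -0.6 -0.9] M [-0.02  0.03 -0.  ] t 28.25
-0.0085 w 0.0278 tipb [-0.1558  0.0917  0.0169] F [-0.7  0.1 -0.8] M [-0.04  0.02  0.01] t 28.5
open w 0.0452 tipb [-0.1558  0.0915  0.0171] F [ 0.6 -0.4  0.5] M [-0.06  0.03 -0.  ] t 28.91
up w 0.0748 tipb [-0.1558  0.0917  0.1752] F [ 0.4 -0.6 -0.2] M [-0.02  0.02 -0.04] t 31.18
```

View pics/m16.png

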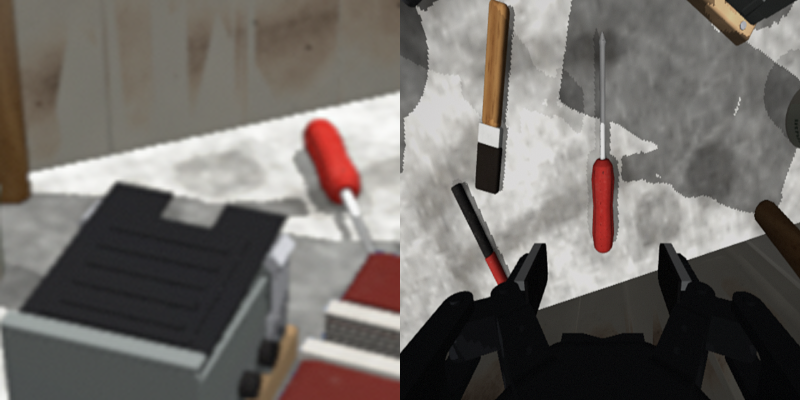

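View pics/s16_full.png

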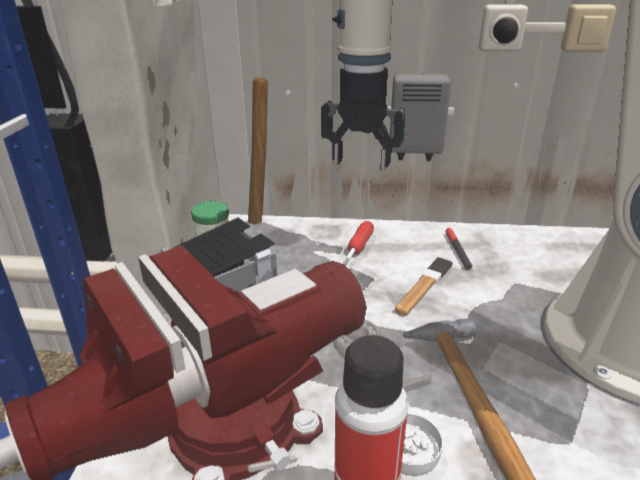

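```bash
python3 - <<'E'
from h import *
for h in (0,.008,.014,.018): print(h,[proj("c16",b2w(-.07+.002*h/.014,y,.094+h)).round(1) for y in (-.054,.054)])
hand_in()
E
```

```text
0 [array([236.2, 241.6]), array([305., 255.])]
0.008 [array([235.6, 237.3]), array([304.8, 250.8])]
0.014 [array([235.2, 234.1]), array([304.7, 247.5])]
0.018 [array([234.9, 232. ]), array([304.6, 245.3])]
the job is handed in; nothing more can be done
```

The cover's notch end is popped out of its two clips and the cover is resting on top of the box. The screwdriver is back on the bench where it started. I handed the job in at about 31 s; no verdict was given.

- **Gripper error:** the first grasp closed on nothing. All three cameras showed the shut fingertips about 13 mm behind the tool point, not 17 mm ahead as stated. I corrected by about 30 mm, and the next grasp held at 27.6 mm.
- **Prying:** the scene picture showed the blade going in through the notch and under the cover. I then levered it from 22° down to 10° up. The wrist force was at most about 10 N at any reading, and the gripper did not go near the cover.
- **Cover:** in the last picture its front corners stand about 16 mm above the snapped-down height, against the allowed 8–30 mm. It did not move when I lowered and withdrew the blade.
- **Screwdriver:** it lies flat on the bench with the gripper open and about 15 cm above it.
- **Margin:** in the scene view, where a pixel is about 1.5 mm, my predictions of the blade tip and cover corners were off by up to 3 pixels. The heights are therefore only good to a few mm.

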